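Pack a short rigid telescope into its hinged sterilisation tray

TASK

Put the short rigid telescope away in its hinged metal tray: swing the lid open, lay the telescope in the two V-shaped holders inside, eyepiece at the handle side and tip towards the hinge, then lower the lid until it is fully closed. The optics are delicate, so lay it down gently, without dropping it in or pressing it hard against the tray, and do not let the lid fall shut. Leave the other things on the bench where they are.

Things in the scene. Friction and masses are not known exactly. Their poses are not given: they have to be found in the camera images.
- case: Perforated metal tray, 144 deep (x) x 150 wide (y) x 64 high closed; it does not slide. Origin: on the bench under its centre; x from the handle side to the hinge side, z up. Base rim 46 above the bench, walls 3, inner floor 7. Two grey silicone 60-degree V holders stand on its centre line; they centre the telescope, its axis level 34 up, origin at x=-25, y=0, about 6 free play either way in x
- holder_body (a point): In the low wide V holder for the telescope's body, at the height of the laid telescope's axis: at (-43, 0, 34) mm in the tray. Holder 6 mm thick along the tray's x, its top 40 mm above the bench, the V 28 mm wide at the top. The laid telescope's eyepiece is on the handle side of it.
- holder_shaft (a point): In the taller narrow V holder for the telescope's thin shaft, nearer the hinge, at the height of the laid telescope's axis: at (41, 0, 34) mm in the tray. Holder 8 mm thick along the tray's x, its top 46 mm above the bench, the V 20 mm wide at the top. The light post may point any way; the lid still closes.
- case_lid (a joint): Angle of the tray's lid (an 18 mm deep shell) in rad: 0 = fully closed, 1.85 = its stop, leaning back past upright. Nearly free hinge: let go below about 1.2 the lid falls shut, past about 1.6 it tips back on its stop and stays open, handle 227 mm above the bench. The lid weighs about 0.28 kg; lifting it by the handle takes about 2 N.
- lid_handle (a point): Middle of the cross bar of the lid's U-shaped wire handle. Round bar, 8 mm thick, along the tray's y, straight for 56 mm; it stands 42 mm out from the lid's front in the lid's plane, clear gap 38 mm between bar and lid (one finger fits); 55 mm above the bench when closed, nothing below. Can be pinched from above; turns between the fingers as the lid swings, radius 186 mm.
- lid_hinge (a point): Middle of the hinge line on the tray's back rim, 72 mm behind the tray's centre and 46 mm above the bench; the hinge line runs along the tray's y.
- scope: Rigid telescope 126 mm long, 0.12 kg. x along its axis to the tip: black eyepiece dia 32, x -38 to -28; steel body dia 18, -28 to 28 (origin at its middle, on the axis); cone to 38; shaft dia 5 to 88. A light post, 8 thick, stands out along y at x=22, to 22 from the axis. Grip across the body, x -15 to 17. Starts lying on the bench, axis sloping 7 degrees down to the tip, origin 13 up.
- scope_tip (a point): The free end of the telescope's thin shaft, on its axis, 88 mm ahead of the telescope's origin.
- tape_stand: Bystander: white tape stand with a large roll on a dark wooden foot, 75 x 170 mm, 136 mm high. Origin under its centre.
- mouse: Bystander: black computer mouse, 108 x 60 x 34 mm. Origin under its centre.
- pot: Bystander: small open steel cup, 90 mm in diameter, 52 mm high. Origin under its centre.
Not all that is in view belongs to the job. Of the things like the scope, leave any that is blue, orange or purple; of the rest the larger one is meant.

How it is judged:
On the way, in this order (a step that is already met when the one before it is completed fails the run):
1. the lid is swung open, about upright or further (value of joint case_lid above 1.4 rad), for 0.2 s.
2. the telescope lies let go in both holders, tip towards the hinge, the lid still open (value of joint case_lid above 1 rad and z of scope in the frame of case between 0.028 and 0.039 m and y of scope in the frame of case between -0.005 and 0.005 m and z of scope_tip in the frame of case between 0.028 and 0.04 m and y of scope_tip in the frame of case between -0.006 and 0.006 m and x of scope_tip in the frame of case above 0.05 m and contact force between the fingers and scope below 0.2 N), for 0.2 s.
At the end, for the whole second after the job is handed in: The lid is fully closed (within 0.04 rad) and the telescope lies still inside, in both V holders (body within 5 mm and tip within 6 mm of the centre line and of their seated height) with its tip towards the hinge (value of joint case_lid below 0.04 rad and linear speed of scope below 0.02 m/s and z of scope in the frame of case between 0.028 and 0.039 m and y of scope in the frame of case between -0.005 and 0.005 m and z of scope_tip in the frame of case between 0.028 and 0.04 m and y of scope_tip in the frame of case between -0.006 and 0.006 m and x of scope_tip in the frame of case above 0.05 m); the robot touches nothing.
It fails at once if the lid falls shut (moving faster than 4 rad/s in its last 0.3 rad) (value of joint case_lid below 0.3 rad and velocity of joint case_lid below -4 rad/s).
It fails at once if the telescope is dropped into, or pressed hard against, the tray or its lid (over 35 N) (contact force between scope and case above 35 N).
It fails at once if the tape stand is moved (over 20 mm) (distance of tape_stand from where it was at the start of the episode above 0.02 m).
It fails at once if the mouse is moved (over 20 mm) (distance of mouse from where it was at the start of the episode above 0.02 m).
It fails at once if the cup is moved (over 20 mm) (distance of pot from where it was at the start of the episode above 0.02 m).
It also fails if it takes over 72 s, if anything falls off the work surface, if the arm or the gripper's body presses on something with over 40 N, if the wrist force passes 120 N, or if a joint passes its speed limit or range.

ROBOT

A 7-joint arm with a two-finger parallel gripper is mounted at the origin on the work surface. World frame = base frame: x ahead of the robot, y to its left, z up, the work surface at z = 0. Lengths are in m, angles in rad, forces in N, time in s.
With the tool pointing down it reaches from about 0.4 to 0.9 m from the base axis. Payload 5.5 kg.
Tool frame: the origin (TCP) lies at the very end of the fingers, on their centre line; the grasp point (between the pads) lies 19 mm behind it; z points along the fingers, y is the direction in which the jaws open and shut (so a half turn about z gives the same grasp; the last joint's range is limited). The gripper opens to 92 mm and grips with 3 to 60 N. Pads are 19 mm wide; open, the fingers measure 130 mm over their backs; the gripper's body (75 mm by 190 mm) begins 47 mm behind the grasp point.
Start: joints at [-0.925, 0.501, -0.427, 1.55, 0.221, 1.138, -0.21], TCP at [0.243, 0.603, 0.227] pointing down, gripper open.
Joint ranges: [-2.88, 2.88], [-0.31, 2.03], [-1.54, 1.56], [0.2, 2.42], [-1.41, 4.55], [0.19, 2.02], [-2.57, 2.57]. Speed limits (rad/s): [2.57, 2.57, 3.14, 3.14, 3.14, 3.14, 3.14].

INTERFACE

Orientations are given as a unit quaternion [x, y, z, w].
In Python, from plant import * gives the robot as it stands. The module is installed in compiled form; this text tells all that it offers.
- The arm moves only by the shell command python3 -m jog 'ROWS' [FORCE]. ROWS is JSON, a list of rows, each a list of 3 entries, a list of its own where there are three numbers: the opening in per cent of the stroke, from 0 (shut) to 100 (fully open), then the shift along the world's x, y, z in units of 60 mm (1.0 is 60 mm), then the turn, a rotation vector about the world's x, y, z in units of 8 degrees (1.0 is 8 degrees). A call has 1 to 10 rows; each row is the pose to reach, as a shift and turn from the pose measured when the call began; what a row does not reach only later rows make up. A row lasts 1/8 s, in which the tool goes at most 62.5 mm and 10.7 degrees, less where a joint would pass 70% of its speed; a pose out of reach is approached as far as the arm can. A call with a gripper value outside its range is refused whole. The fingers move at their own pace and stop on an object; FORCE is the grip in N (left out, the last holds). Time passes only in rows, so rows that repeat a pose let the fingers close. It gives the time, the measured TCP pose, the force and the opening at its end, in the units of the state.
- get_state(): the state, without advancing time (a new reading comes with each control period).
- camera(name): name is "scene" or "top"; returns a dict with "image" (480x640x3 uint8, red, green, blue), "depth" (480x640 float32, m along the optical axis (not along the pixel's ray), 0 where there is no reading), "intrinsics" (3x3 intrinsics, pixels), "dist" ([k1, k2, p1, p2, k3] as OpenCV has them; the pictures are not rectified), "origin" and "attitude" of the camera in the world. Camera axes: x right, y down, z forward; pixel columns grow to the right and rows downward; lengths in m; the calibration is good to about 2 mm. A picture is of the moment at which its call begins.
- close_job(): hands the job in, once; it reports no verdict.
The state is a dict: "time": time; "joints": joint angles; "qd": joint speeds; "joint_efforts": joint torques, N m; "ee_pos": TCP position; "tool_rot": TCP orientation; "contact_force": force on the tool from outside, world axes, zero at the start; "ft_torque": the same for the moment, N m; "finger_gap": finger opening in m.
Only numpy, scipy, OpenCV 4.12 (cv2) and the standard library are available. Lean on these libraries where they do the work, as an engineer would, in place of code of your own. Each camera call takes 0.05 s, during which the arm holds its last target.

## Working session

There is one attempt and no reset: what is moved stays moved. The work goes in short steps, Python scripts to look and compute and a shell command to move; the robot and the scene stay as the last step left them, time stands still between calls to the robot, and variables do not carry over. Pictures are saved under pics/ and viewed, and the job is handed in when it is done.

```bash
mkdir -p pics; python3 - <<'E'
from plant import *
import cv2,numpy as np
s=get_state();print({k:np.round(v,3).tolist() for k,v in s.items()})
for n in("scene","top"):
    c=camera(n);cv2.imwrite(f"pics/{n}0.png",c["image"][:,:,::-1]);np.savez(f"pics/{n}0.npz",**c)
    print(n,c["intrinsics"],c["dist"],c["origin"],c["attitude"])
E
```

```text
{'time': 0.0, 'joints': [-0.925, 0.502, -0.427, 1.551, 0.221, 1.138, -0.21], 'qd': [-0.002, 0.0, -0.001, -0.002, -0.002, 0.001, -0.002], 'joint_efforts': [0.0, -56.659, -5.816, -27.911, -0.069, 0.031, 0.0], 'ee_pos': [0.243, 0.602, 0.226], 'tool_rot': [0.19, 0.982, -0.001, -0.0], 'contact_force': [0.521, -0.156, -0.279], 'ft_torque': [0.032, 0.043, -0.011], 'finger_gap': 0.091}
scene [[480.86707476   0.         312.38733573]
 [  0.         480.86707476 250.02553474]
 [  0.           0.           1.        ]] [-0.03022059  0.          0.          0.          0.        ] [ 1.20035676 -0.51558999  0.59242566] [ 0.78576946  0.38942101 -0.2220022  -0.42618383]
top [[539.56113932   0.         321.07716914]
 [  0.         539.56113932 237.58019028]
 [  0.           0.           1.        ]] [0.02051655 0.         0.         0.         0.        ] [ 0.35558303 -0.00260949  1.12303143] [ 0.71368235 -0.69352153  0.07442257 -0.06439469]
```

View pics/scene0.png

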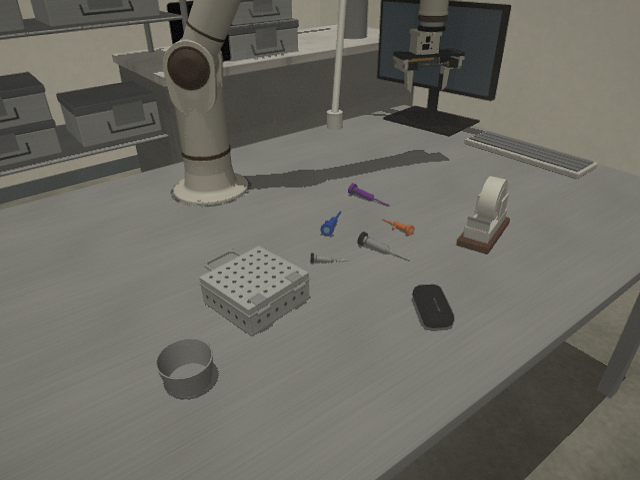

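View pics/top0.png

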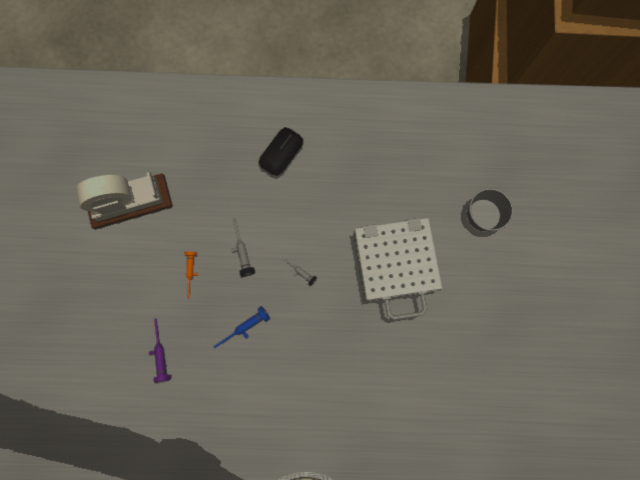

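The top view shows the tray at about (398,260), its handle bar at (405,315) towards the robot and its hinge side at (393,225). The larger grey scope has its eyepiece at (247,272) and its tip at (234,220). The smaller grey one is at (302,273). Next I'll zoom in and measure.

```bash
cat > h.py <<'E'
import numpy as np,cv2
from scipy.spatial.transform import Rotation as R
def ray(c,uv):
    p=cv2.undistortPoints(np.array(uv,float).reshape(-1,1,2),c["intrinsics"],c["dist"]).reshape(-1,2)
    d=np.c_[p,np.ones(len(p))]
    return c["origin"],d@R.from_quat(c["attitude"]).as_matrix().T
def onz(c,uv,z):
    o,d=ray(c,uv); z=np.broadcast_to(z,(len(d),)); return o+d*((z-o[2])/d[:,2])[:,None]
def proj(c,P):
    M=R.from_quat(c["attitude"]).as_matrix(); t=(np.array(P,float).reshape(-1,3)-c["origin"])@M
    return cv2.projectPoints(t,np.zeros(3),np.zeros(3),c["intrinsics"],c["dist"])[0].reshape(-1,2)
def tri(c1,uv1,c2,uv2):
    o1,d1=ray(c1,[uv1]);o2,d2=ray(c2,[uv2]);d1=d1[0];d2=d2[0]
    s=np.linalg.lstsq(np.c_[d1,-d2],o2-o1,rcond=None)[0]
    a=o1+d1*s[0];b=o2+d2*s[1];return (a+b)/2,np.linalg.norm(a-b)
def load(n): return dict(np.load(f"pics/{n}.npz"))
def crop(c,x0,y0,x1,y1,s,f):
    cv2.imwrite(f"pics/{f}",cv2.resize(c["image"][y0:y1,x0:x1,::-1],None,fx=s,fy=s,interpolation=cv2.INTER_CUBIC))
E
python3 - <<'E'
from h import *
t=load("top0");s=load("scene0")
crop(t,200,200,300,300,6,"a1.png");crop(t,340,205,460,330,4.8,"a2.png");crop(s,180,220,440,350,3,"a3.png")
E
```

```text
(no output)
```

View pics/a1.png

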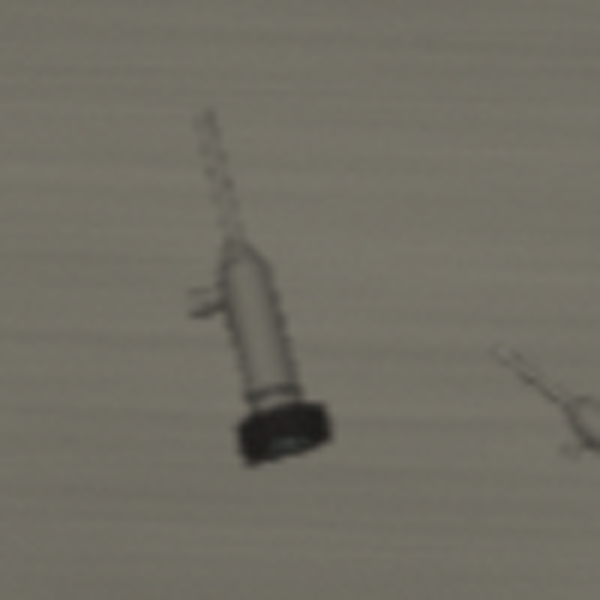

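View pics/a2.png

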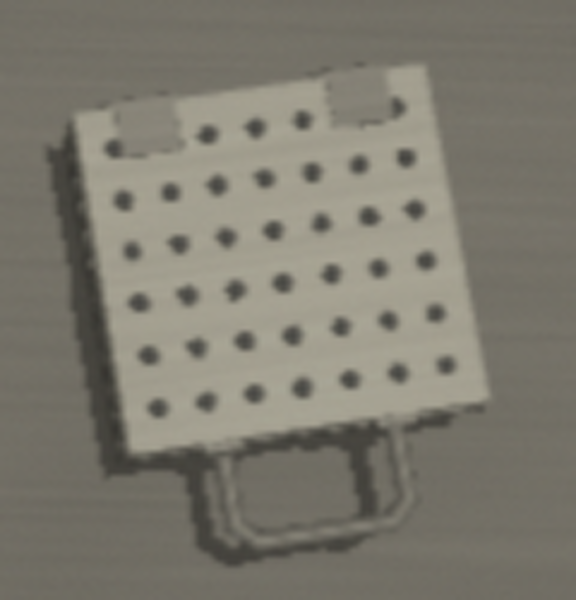

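View pics/a3.png

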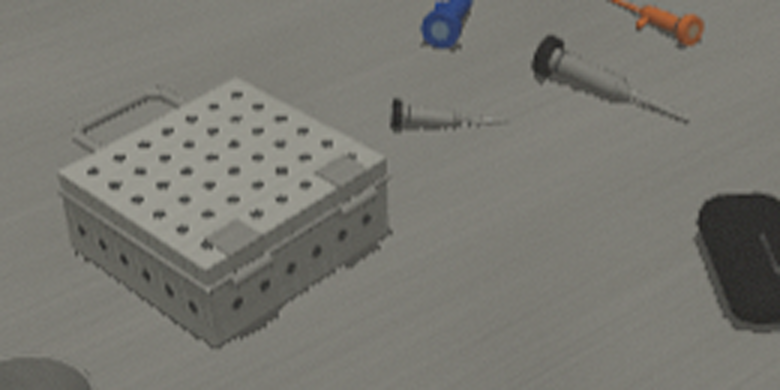

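```bash
python3 - <<'E'
from h import *
t=load("top0");s=load("scene0")
f=lambda P,o,k:(np.array(P,float)+.5)/k-.5+o
C=onz(t,f([(74,114),(427,65),(490,402),(128,455)],[340,205],4.8),.064)
print("corners",C.round(4),"sides",np.linalg.norm(C-np.roll(C,-1,0),axis=1))
ctr=C.mean(0);ax=(C[0]+C[1]-C[2]-C[3]);ay=(C[0]+C[3]-C[1]-C[2])
print(ctr,"yaw x",np.degrees(np.arctan2(ax[1],ax[0])),"yaw y-90",np.degrees(np.arctan2(ay[1],ay[0]))-90)
# scene check of corners: crop a3 scale3 off 180,220
S=f([(237,79),(387,158),(211,270),(60,175)],[180,220],3)
D=onz(s,S,.064);print("scene",D.round(4),D.mean(0))
H=onz(t,f([(265,540),(322,534),(380,525)],[340,205],4.8),.055);print("handle",H.round(4))
xs=np.array([88,38,-28,-36])/1000
U=f([(206,113),(239,240),(273,398),(287,450)],[200,200],6)
P=onz(t,U,.013-xs*np.sin(np.radians(7)));print("scope",P.round(4))
d=P[0]-P[2];yaw=np.arctan2(d[1],d[0]);print("yaw",np.degrees(yaw),np.linalg.norm(d))
print("origin est",P-xs[:,None]*np.array([np.cos(yaw)*.9925,np.sin(yaw)*.9925,-.1219]))
U2=f([(688,122),(547,57)],[180,220],3);print("scene tip",onz(s,U2,[.0023,.017]))
print(tri(t,U[0],s,U2[0]))
E
```

```text
corners [[ 0.5877 -0.0825  0.064 ]
 [ 0.6134 -0.2309  0.064 ]
 [ 0.472  -0.2551  0.064 ]
 [ 0.446  -0.1067  0.064 ]] sides [0.15060165 0.14341179 0.15069089 0.14374757]
[ 0.52979928 -0.1688051   0.064     ] yaw x 9.679285017158275 yaw y-90 9.872308411830886
scene [[ 0.4503 -0.1061  0.064 ]
 [ 0.5907 -0.0805  0.064 ]
 [ 0.618  -0.2257  0.064 ]
 [ 0.4787 -0.2535  0.064 ]] [ 0.53440082 -0.16645351  0.064     ]
handle [[ 0.4138 -0.164   0.055 ]
 [ 0.4169 -0.1874  0.055 ]
 [ 0.4212 -0.2112  0.055 ]]
scope [[0.615  0.1708 0.0023]
 [0.5684 0.1557 0.0084]
 [0.5119 0.1398 0.0164]
 [0.4939 0.1339 0.0174]]
yaw 16.74830262050116 0.10858332679933229
origin est [[0.53134003 0.14566833 0.0130027 ]
 [0.53225554 0.14487221 0.01300116]
 [0.53849399 0.14782119 0.01299914]
 [0.52814428 0.14421983 0.0129989 ]]
scene tip [[0.61892112 0.17071803 0.0023    ]
 [0.50423643 0.13445084 0.017     ]]
(array([6.16283559e-01, 1.72101748e-01, 5.53731677e-05]), np.float64(0.0023505442129324768))
```

```bash
python3 -m jog '[[100,[3.1,-5.0,0],[0,0,-2]],[100,[3.1,-5.0,0],[0,0,-3]],[100,[3.1,-5.0,0],[0,0,-4]],[100,[3.1,-5.5,0],[0,0,-4]],[60,[3.1,-5.8,0],[0,0,-4]],[60,[3.1,-7,0],[0,0,-4.5]],[30,[3.1,-8,0],[0,0,-5]],[30,[3.1,-9,-0.3],[0,0,-5.5]],[30,[3.1,-9.5,-0.6],[0,0,-6]],[30,[3.1,-9.5,-0.6],[0,0,-6]]]' 10; python3 -c "
from plant import *
import numpy as np
s=get_state();print({k:np.round(v,3).tolist() for k,v in s.items()})"
```

```text
time: 1.35
ee_pos: [0.4282, 0.03, 0.1894]
tool_rot: [0.574, 0.819, -0.001, -0.0]
contact_force: [0.5, -0.4, -0.1]
finger_gap: 0.0364
{'time': 1.35, 'joints': [-0.146, 0.123, 0.014, 2.126, -0.002, 0.894, 0.217], 'qd': [0.595, 0.091, 0.391, 0.176, -0.06, -0.278, 1.043], 'joint_efforts': [-2.972, -33.837, -0.771, -23.735, 0.046, 0.714, -1.615], 'ee_pos': [0.428, 0.03, 0.189], 'tool_rot': [0.574, 0.819, -0.001, -0.0], 'contact_force': [0.458, -0.444, -0.071], 'ft_torque': [-0.028, -0.052, 0.004], 'finger_gap': 0.036}
```

```bash
python3 -m jog '[[30,[-0.15,-1,-0.3],[0,0,-0.6]],[30,[-0.15,-2,-0.6],[0,0,-1.27]],[30,[-0.15,-3,-1],[0,0,-1.27]],[30,[-0.15,-3.62,-1],[0,0,-1.27]],[30,[-0.15,-3.62,-1],[0,0,-1.27]],[30,[-0.15,-3.62,-1],[0,0,-1.27]]]'; python3 - <<'E'
from h import *
from plant import *
for n in("scene","top"):
    c=camera(n);np.savez(f"pics/{n}1.npz",**c)
    crop(c,*((180,190,340,320) if n=="scene" else (340,205,460,330)),4.8,f"{n}1.png")
s=get_state();print(s["ee_pos"],s["tool_rot"],s["joints"])
E
```

```text
time: 2.1
ee_pos: [0.4189, -0.1865, 0.1291]
tool_rot: [0.644, 0.765, -0.001, -0.001]
contact_force: [-0.8, 0.1, -0.7]
finger_gap: 0.0278
[ 0.41933536 -0.18567458  0.12937253] [ 6.43198190e-01  7.65699258e-01 -4.39464416e-04 -7.35803939e-04] [ 0.18245152  0.27011194  0.20016443  2.11871201 -0.07647221  0.76104898
  0.60451515]
```

View pics/scene1.png

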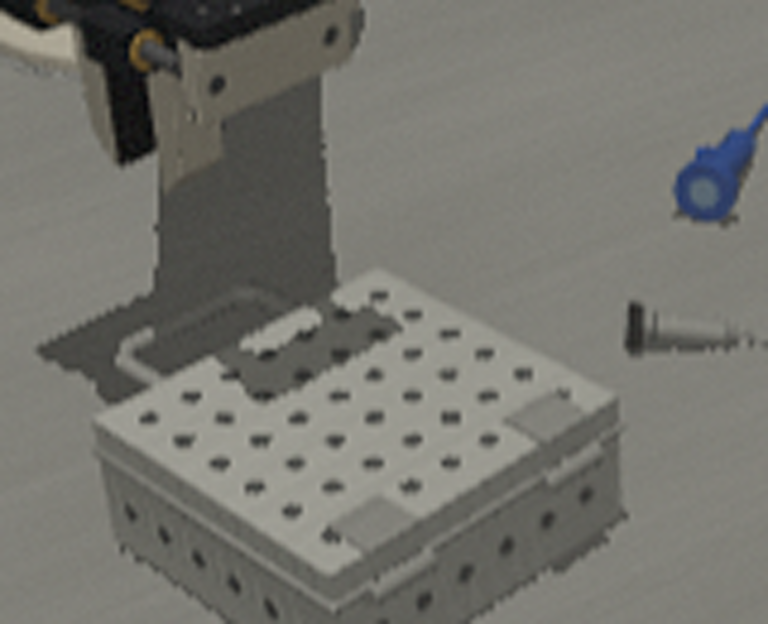

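View pics/top1.png

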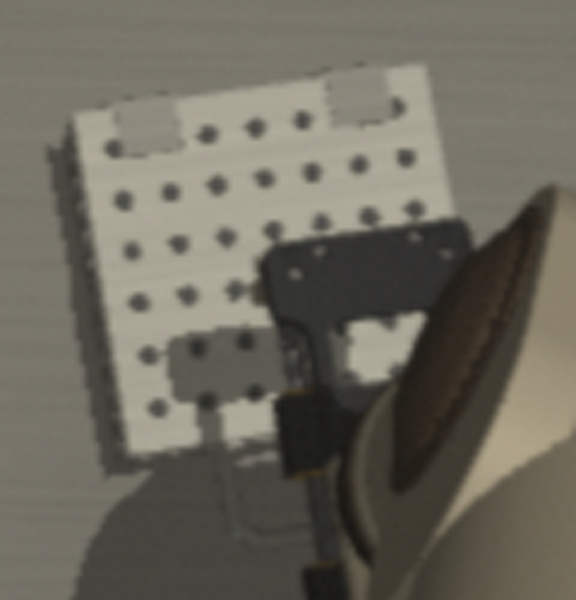

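```bash
python3 -m jog '[[30,[0,0,-0.5],[0,0,0]],[30,[0,0,-0.9],[0,0,0]],[30,[0,0,-1.3],[0,0,0]],[30,[0,0,-1.55],[0,0,0]],[30,[0,0,-1.55],[0,0,0]],[5,[0,0,-1.55],[0,0,0]],[5,[0,0,-1.55],[0,0,0]],[5,[0,0,-1.55],[0,0,0]],[5,[0,0,-1.55],[0,0,0]],[5,[0,0,-1.55],[0,0,0]]]' 15
```

```text
time: 3.45
ee_pos: [0.4192, -0.186, 0.037]
tool_rot: [0.643, 0.766, -0.0, -0.001]
contact_force: [-2.7, 0.5, 6.4]
finger_gap: 0.0073
```

```bash
python3 -c "
import numpy as np
r=186.2
for th in np.r_[np.arange(0,1.85,.15),1.75,1.78]:
    dx=r*(np.cos(.048)-np.cos(th+.048));dz=r*(np.sin(th+.048)-np.sin(.048))
    print(round(th,2),np.round(np.array([dx*.9854,dx*.1702,dz])/60,2))
"
```

```text
0.0 [0. 0. 0.]
0.15 [0.06 0.01 0.46]
0.3 [0.18 0.03 0.91]
0.45 [0.37 0.06 1.33]
0.6 [0.62 0.11 1.72]
0.75 [0.92 0.16 2.07]
0.9 [1.27 0.22 2.37]
1.05 [1.66 0.29 2.61]
1.2 [2.08 0.36 2.79]
1.35 [2.53 0.44 2.91]
1.5 [2.98 0.52 2.95]
1.65 [3.44 0.59 2.93]
1.8 [3.89 0.67 2.84]
1.75 [3.74 0.65 2.87]
1.78 [3.83 0.66 2.85]
```

```bash
python3 -m jog '[[5,[0.06,0.01,0.46],[0,0,0]],[5,[0.18,0.03,0.91],[0,0,0]],[5,[0.37,0.06,1.33],[0,0,0]],[5,[0.62,0.11,1.72],[0,0,0]],[5,[0.92,0.16,2.07],[0,0,0]],[5,[1.27,0.22,2.37],[0,0,0]],[5,[1.66,0.29,2.61],[0,0,0]],[5,[1.66,0.29,2.61],[0,0,0]]]'; python3 - <<'E'
from h import *
from plant import *
c=camera("scene");np.savez(f"pics/scene2.npz",**c)
cv2.imwrite("pics/scene2.png",c["image"][:,:,::-1])
E
```

```text
time: 4.45
ee_pos: [0.5206, -0.1683, 0.1963]
tool_rot: [0.643, 0.766, 0.0, 0.0]
contact_force: [-6.3, 0.3, 11.6]
finger_gap: 0.0073
```

View pics/scene2.png

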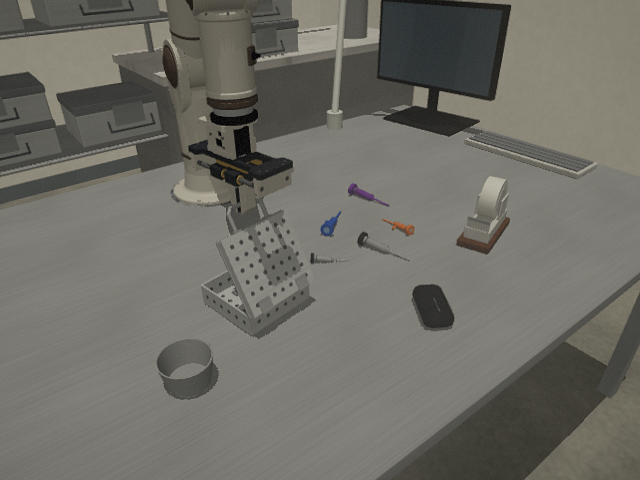

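```bash
python3 -m jog '[[5,[0.39,0.065,0.14],[0,0,0]],[5,[0.84,0.145,0.26],[0,0,0]],[5,[1.29,0.22,0.3],[0,0,0]],[5,[1.75,0.3,0.28],[0,0,0]],[5,[2.05,0.35,0.22],[0,0,0]],[5,[2.05,0.35,0.22],[0,0,0]],[5,[2.05,0.35,0.22],[0,0,0]]]'; python3 - <<'E'
from h import *
from plant import *
for n in("scene","top"):
    c=camera(n);np.savez(f"pics/{n}3.npz",**c)
    cv2.imwrite(f"pics/{n}3.png",c["image"][:,:,::-1])
E
```

```text
time: 5.38
ee_pos: [0.6429, -0.1469, 0.2099]
tool_rot: [0.643, 0.766, 0.001, 0.0]
contact_force: [1.3, 2.9, 4.6]
finger_gap: 0.0074
```

View pics/scene3.png

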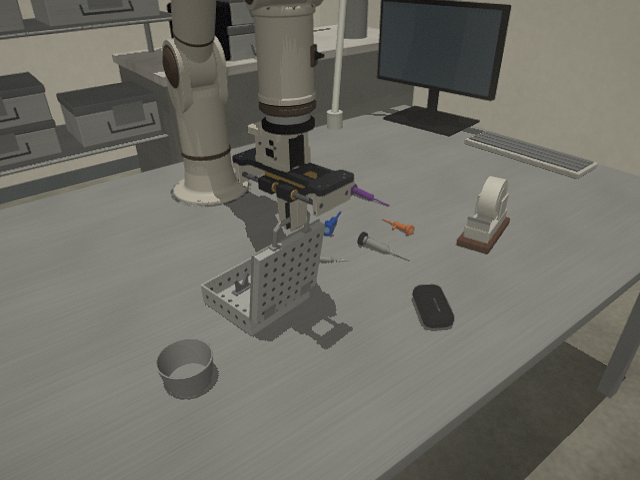

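```bash
python3 -m jog '[[50,[0.1,0,0],[0,0,0]],[60,[0.1,0,0],[0,0,0]],[60,[0.1,0,0],[0,0,0]],[60,[0.1,0,0.3],[0,0,0]],[60,[0.1,0,0.8],[0,0,0]],[60,[0.1,0,1.2],[0,0,0]],[60,[0.1,0,1.2],[0,0,0]]]'; python3 - <<'E'
from h import *
from plant import *
for n in("scene","top"):
    c=camera(n);np.savez(f"pics/{n}4.npz",**c)
    cv2.imwrite(f"pics/{n}4.png",c["image"][:,:,::-1])
print(get_state()["joints"])
E
```

```text
time: 6.35
ee_pos: [0.6501, -0.1476, 0.2858]
tool_rot: [0.643, 0.766, 0.002, 0.003]
contact_force: [0.0, -0.0, -0.1]
finger_gap: 0.0554
[ 0.05423339  0.45237616  0.18339516  1.46435743 -0.08593362  1.23114637
  0.42176696]
```

View pics/scene4.png

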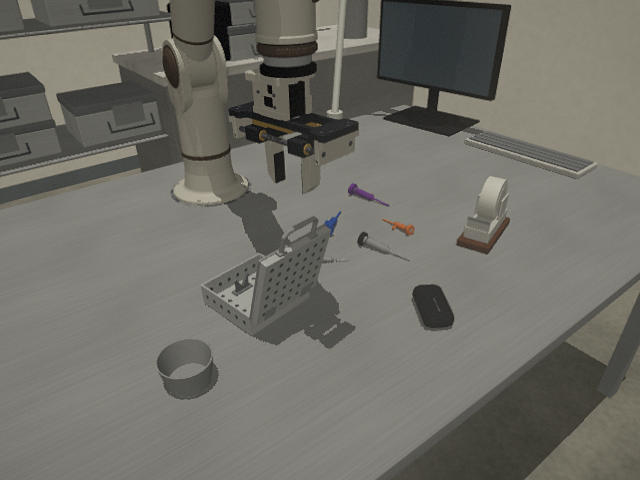

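```bash
python3 -m jog '[[60,[-0.6,0.6,0],[0,0,-1]],[60,[-1,1.4,0],[0,0,-2.3]],[50,[-1.3,2.3,-0.2],[0,0,-3.6]],[50,[-1.6,3.2,-0.6],[0,0,-4.9]],[50,[-1.8,4,-1.2],[0,0,-6.2]],[50,[-1.9,4.7,-1.8],[0,0,-7.5]],[50,[-1.92,4.91,-2.2],[0,0,-8.8]],[50,[-1.92,4.91,-2.77],[0,0,-10]],[50,[-1.92,4.91,-2.77],[0,0,-10.36]],[50,[-1.92,4.91,-2.77],[0,0,-10.36]]]'; python3 - <<'E'
from h import *
from plant import *
for n in("scene","top"):
    c=camera(n);np.savez(f"pics/{n}5.npz",**c)
    cv2.imwrite(f"pics/{n}5.png",c["image"][:,:,::-1])
s=get_state();print(s["joints"],s["ee_pos"]);m=R.from_quat(s["tool_rot"]).as_matrix();print(m,np.degrees(np.arctan2(m[1,1],m[0,1])))
crop(load("scene5"),300,150,440,280,5,"a5.png")
E
```

```text
time: 7.7
ee_pos: [0.532, 0.1472, 0.1148]
tool_rot: [0.989, 0.149, -0.001, 0.001]
contact_force: [-0.1, -0.2, 1.3]
finger_gap: 0.0457
[-0.54686012  0.4452525   0.28347466  1.90928553 -0.16451891  0.80942565
 -1.44745966] [0.53301668 0.14745994 0.11591504]
[[ 9.55613275e-01  2.94623348e-01  5.93206858e-04]
 [ 2.94623943e-01 -9.55611537e-01 -1.82291690e-03]
 [ 2.98014372e-05  1.91677653e-03 -9.99998163e-01]] -72.86501452241413
```

View pics/a5.png

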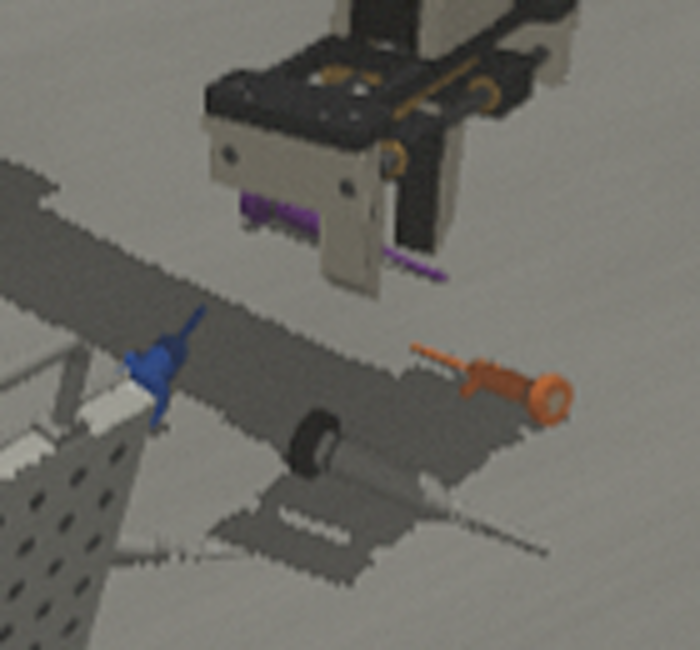

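View pics/top5.png

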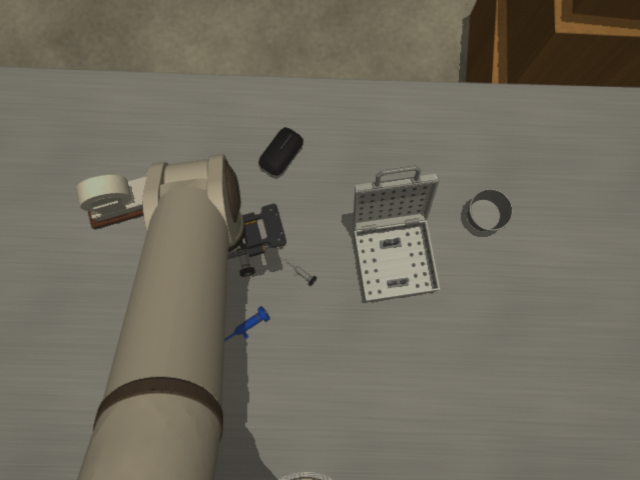

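```bash
python3 -m jog '[[50,[0.07,0,-0.6],[-0.256,0.837,0]],[50,[0.07,0,-1.2],[-0.256,0.837,0]],[50,[0.07,0,-1.3],[-0.256,0.837,0]],[50,[0.07,0,-1.3],[-0.256,0.837,0]],[50,[0.07,0,-1.3],[-0.256,0.837,0]]]'; python3 - <<'E'
from h import *
from plant import *
c=camera("scene");crop(c,300,150,440,280,5,"a6.png")
for i in range(1):
    c=camera("top");crop(c,200,180,320,300,5,"a7.png")
s=get_state();print(s["ee_pos"]);m=R.from_quat(s["tool_rot"]).as_matrix();print(m.round(3))
E
```

```text
time: 8.43
ee_pos: [0.5383, 0.1477, 0.0397]
tool_rot: [0.987, 0.149, -0.059, 0.01]
contact_force: [0.8, -0.2, -0.3]
finger_gap: 0.0461
[0.5382135  0.14780828 0.03954398]
[[ 0.949  0.295 -0.113]
 [ 0.293 -0.956 -0.036]
 [-0.119  0.001 -0.993]]
```

View pics/a6.png

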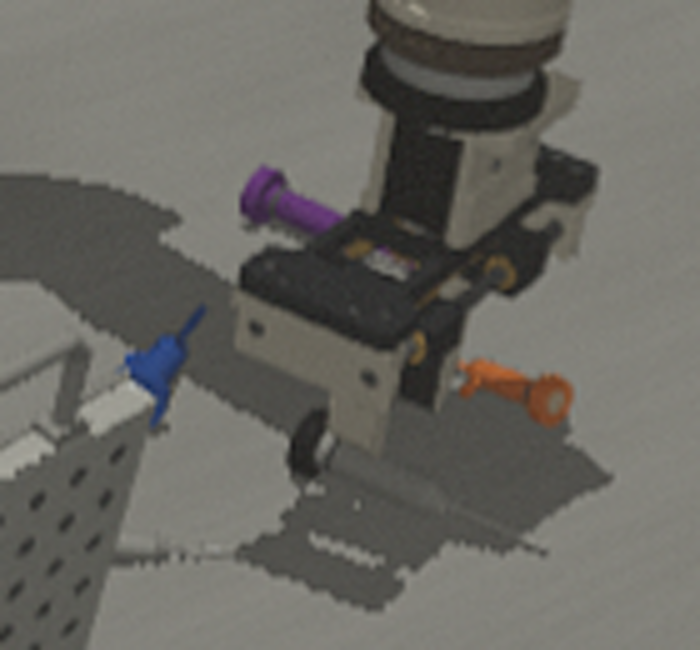

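View pics/a7.png

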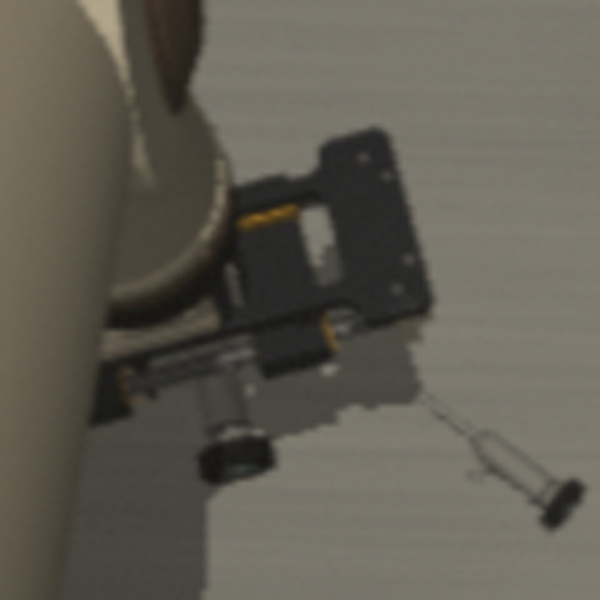

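```bash
python3 -m jog '[[50,[-0.03,-0.02,-0.3],[0,0,0]],[50,[-0.03,-0.02,-0.5],[0,0,0]],[50,[-0.03,-0.02,-0.58],[0,0,0]],[50,[-0.03,-0.02,-0.58],[0,0,0]],[10,[-0.03,-0.02,-0.58],[0,0,0]],[10,[-0.03,-0.02,-0.58],[0,0,0]],[10,[-0.03,-0.02,-0.58],[0,0,0]],[10,[-0.03,-0.02,-0.58],[0,0,0]],[10,[-0.03,-0.02,-0.58],[0,0,0]]]' 15
```

```text
time: 9.65
ee_pos: [0.5367, 0.1467, 0.005]
tool_rot: [0.987, 0.149, -0.059, 0.009]
contact_force: [0.4, 0.4, 1.2]
finger_gap: 0.0177
```

```bash
python3 -m jog '[[10,[0,0,0.4],[0.1,-0.4,0]],[10,[0,0,1],[0.256,-0.85,0]],[10,[0,-0.5,1.8],[0.256,-0.85,0]],[10,[0,-1,2.2],[0.256,-0.85,0]],[10,[0,-1,2.2],[0.256,-0.85,0]],[10,[0,-1,2.2],[0.256,-0.85,0]]]' 25;  python3 - <<'E'
from h import *
from plant import *
c=camera("scene");np.savez("pics/scene8.npz",**c);crop(c,280,90,440,240,4,"a8.png")
c=camera("top");np.savez("pics/top8.npz",**c);crop(c,180,180,320,300,5,"a9.png")
crop(load("top5"),340,150,460,320,3.5,"a10.png")
crop(load("top5"),350,210,450,310,6,"a11.png")
s=get_state();print(s["ee_pos"]);m=R.from_quat(s["tool_rot"]).as_matrix();print(m.round(3))
E
```

```text
time: 10.4
ee_pos: [0.536, 0.0872, 0.1365]
tool_rot: [0.989, 0.149, 0.002, 0.0]
contact_force: [0.3, 0.4, -2.3]
finger_gap: 0.0173
[0.53563338 0.08778673 0.13582958]
[[ 0.955  0.296  0.003]
 [ 0.296 -0.955 -0.001]
 [ 0.003  0.001 -1.   ]]
```

View pics/a8.png

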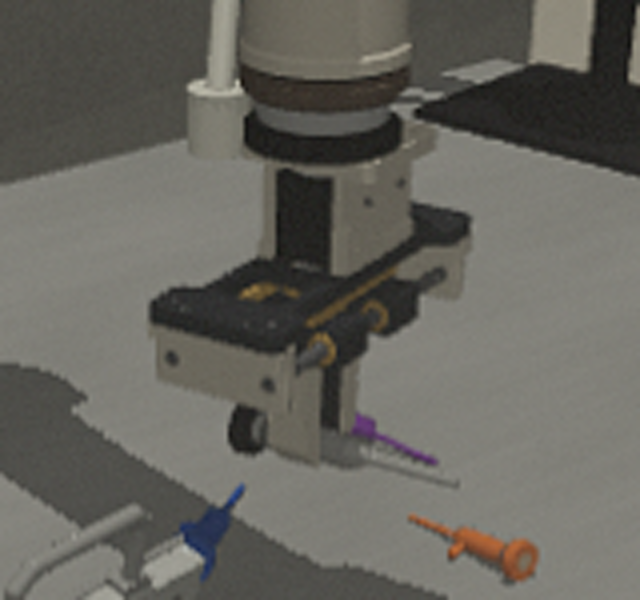

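View pics/a9.png

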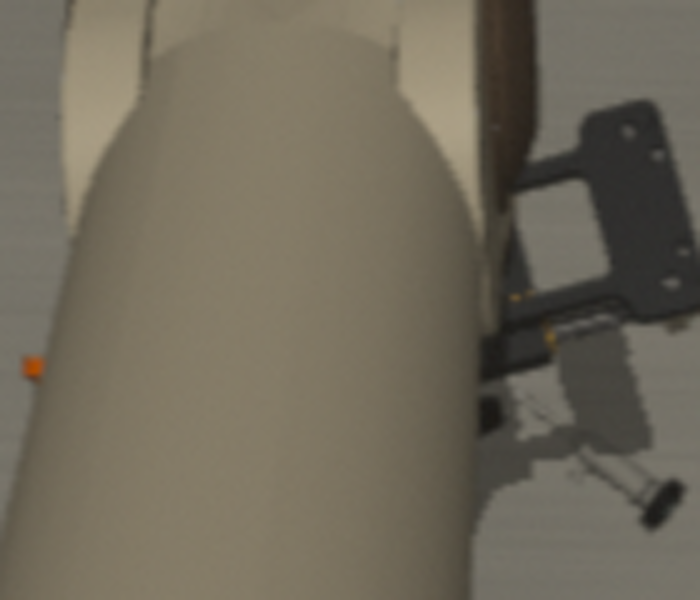

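View pics/a11.png

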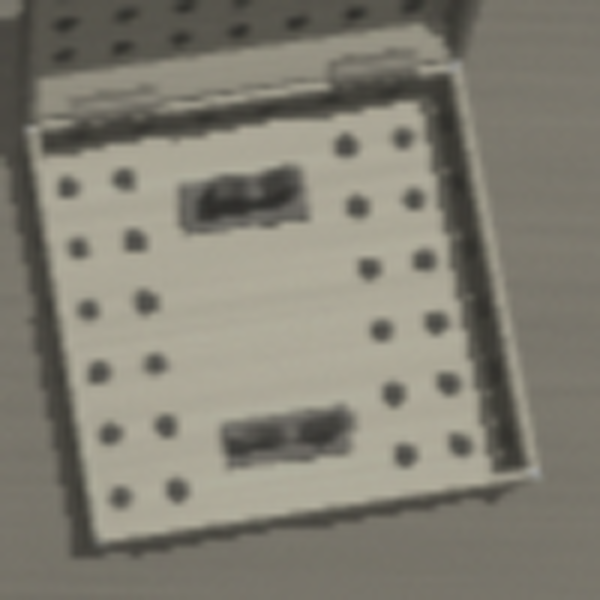

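```bash
python3 - <<'E'
from h import *
t=load("top5");s=load("scene8")
f=lambda P,o,k:(np.array(P,float)+.5)/k-.5+np.array(o)
C=onz(t,f([(28,128),(462,64),(538,474),(97,545)],[350,210],6),.046)
print("sides",np.linalg.norm(C-np.roll(C,-1,0),axis=1));ctr=C.mean(0);ax=(C[0]+C[1]-C[2]-C[3]);ay=(C[0]+C[3]-C[1]-C[2])
y1=np.arctan2(ax[1],ax[0]);y2=np.arctan2(-ay[0],ay[1]);print("ctr",ctr,np.degrees([y1,y2]))
H=onz(t,f([(180,184),(300,167),(308,218),(184,234)],[350,210],6),.046);print("shaft holder",H.mean(0))
B=onz(t,f([(221,424),(350,405),(355,448),(228,468)],[350,210],6),.040);print("body holder",B.mean(0))
d=H.mean(0)-B.mean(0);print("yaw holders",np.degrees(np.arctan2(d[1],d[0])),np.linalg.norm(d[:2]))
y=np.radians(9.8);Rz=np.array([[np.cos(y),-np.sin(y)],[np.sin(y),np.cos(y)]])
print("ctr from holders",H.mean(0)[:2]-Rz@[.041,0],B.mean(0)[:2]-Rz@[-.043,0])
# scope in hand
tcp=np.array([.5357,.0876,.1360]);a=np.array([.955,.296,.003])
o=tcp+[0,0,.008]-.002*a
print("proj tip,eyeback",(proj(s,[o+.088*a,o-.038*a])-[280,90])*4)
E
```

```text
sides [0.15072085 0.14181297 0.14969479 0.14297483]
ctr [ 0.52960287 -0.16874604  0.046     ] [ 9.86794103 10.51493851]
shaft holder [ 0.56330212 -0.15575389  0.046     ]
body holder [ 0.48431437 -0.17206718  0.04      ]
yaw holders 11.669191051976714 0.08065475007613317
ctr from holders [ 0.5229004  -0.16273248] [ 0.52668691 -0.16474817]
proj tip,eyeback [[458.87279926 481.90922898]
 [245.24075484 419.45963295]]
```

```bash
python3 -m jog '[[10,[-0.5,-0.7,0],[0,0,-0.3]],[10,[-0.5,-1.5,0],[0,0,-0.6]],[10,[-0.5,-2.4,0],[0,0,-0.9]],[10,[-0.5,-3.2,0],[0,0,-0.91]],[10,[-0.46,-4,0],[0,0,-0.91]],[10,[-0.46,-4.32,-0.2],[0,0,-0.91]],[10,[-0.46,-4.32,-0.4],[0,0,-0.91]],[10,[-0.46,-4.32,-0.4],[0,0,-0.91]]]';  python3 - <<'E'
from h import *
from plant import *
c=camera("scene");np.savez("pics/scene9.npz",**c);crop(c,180,190,340,340,4,"b1.png")
c=camera("top");np.savez("pics/top9.npz",**c);crop(c,330,150,470,320,3.5,"b2.png")
s=get_state();print(s["ee_pos"],s["contact_force"],s["joints"]);m=R.from_quat(s["tool_rot"]).as_matrix();print(m.round(3))
E
```

```text
time: 11.5
ee_pos: [0.5068, -0.1689, 0.1098]
tool_rot: [0.996, 0.088, -0.0, -0.0]
contact_force: [0.8, 0.9, -1.0]
finger_gap: 0.0174
[ 0.50804071 -0.16924162  0.1112316 ] [-0.32029022 -0.47052597 -1.58559564] [-0.05209532  0.43752878  0.39992696  1.95932197 -0.2359148   0.78777133
 -0.91302479]
[[ 0.984  0.176  0.002]
 [ 0.176 -0.984  0.   ]
 [ 0.002  0.    -1.   ]]
```

View pics/b1.png

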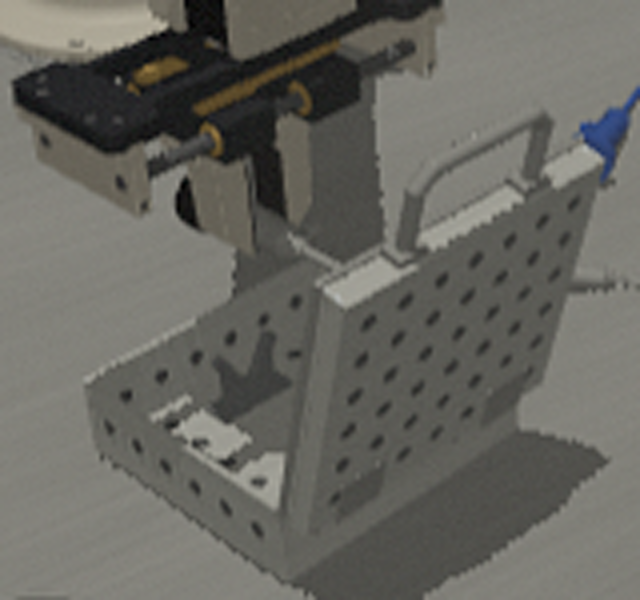

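View pics/b2.png

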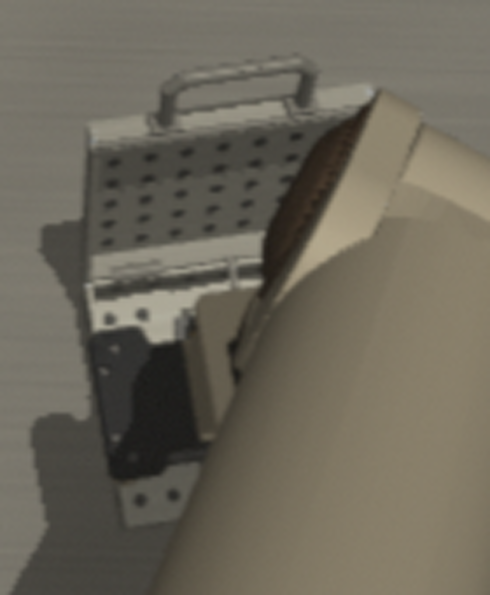

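```bash
python3 - <<'E'
from h import *
t=load("top9");s=load("scene9")
f=lambda P,o,k:(np.array(P,float)+.5)/k-.5+np.array(o)
tcp=np.array([.5075,-.169,.1105]);a=np.array([.984,.176,.002]);o=tcp+[0,0,.008]-.002*a
print((proj(t,[o+.088*a])-[330,150])*3.5,(proj(s,[o+.088*a,o-.038*a])-[180,190])*4)
H=onz(s,f([(221,363),(267,336)],[180,190],4),.040);print("horns",H,H.mean(0))
for c in [(.5296,-.1687),(.534,-.1665),(.531,-.168)]:
    y=np.radians(9.9);u=np.array([np.cos(y),np.sin(y),0]);v=np.array([-u[1],u[0],0]);c=np.r_[c,0]
    P=[c-.043*u+sg*.014*v+[0,0,.04] for sg in(-1,1)]
    print((proj(s,P)-[180,190])*4, ((H.mean(0)-c)@u,(H.mean(0)-c)@v))
crop(s,215,255,270,310,11,"b3.png");crop(s,195,225,275,285,9,"b4.png");crop(t,380,210,420,250,14,"b5.png")
E
```

```text
[[225.89630067 249.11133888]] [[380.12634102 288.73885575]
 [200.6045966  191.46509059]]
horns [[ 0.49595114 -0.19039283  0.04      ]
 [ 0.490019   -0.16107508  0.04      ]] [ 0.49298507 -0.17573395  0.04      ]
[[214.14495974 355.13672082]
 [258.13233133 330.6392642 ]] (np.float64(-0.03727905168185891), np.float64(-0.0006340418956779092))
[[222.46925495 357.67420716]
 [266.40145002 333.08237321]] (np.float64(-0.041991776737554685), np.float64(-0.0020447943719889773))
[[216.78984314 355.94298643]
 [260.75976314 331.41556086]] (np.float64(-0.03877855510867125), np.float64(-0.0010829176835950448))
```

View pics/b3.png

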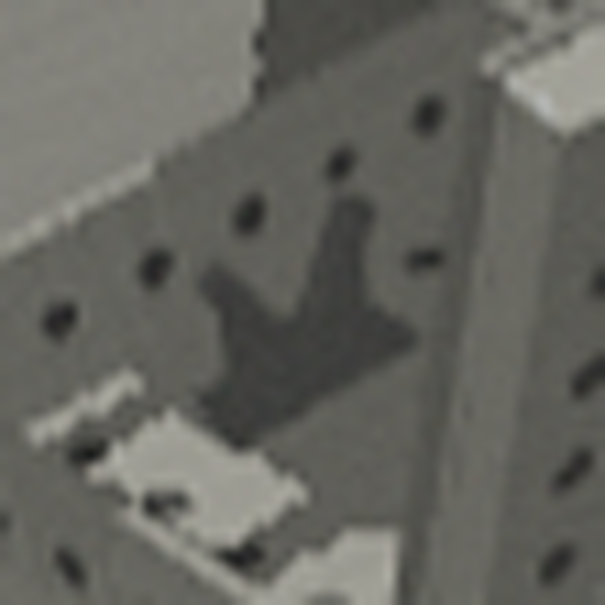

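View pics/b5.png

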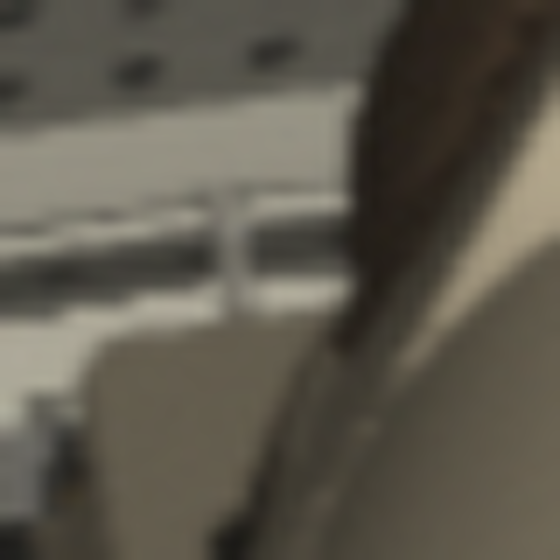

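View pics/b4.png

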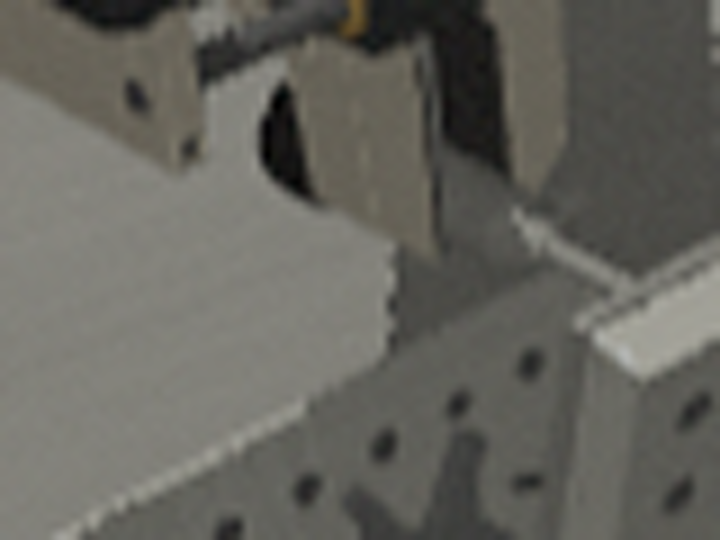

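```bash
python3 - <<'E'
from h import *
from plant import *
s=load("scene9")
for tcp in ([.5075,-.169,.1105],[.508,-.172,.1105]):
    a=np.array([.984,.176,.002]);o=np.array(tcp)+[0,0,.008]-.002*a
    print((proj(s,[o+.040*a,o+.07*a,o+.08*a])-[195,225])*9+4)
st=[get_state()["ee_pos"] for _ in range(5)];print(np.round(st,4))
E
```

```text
[[562.31113698 250.92132207]
 [662.29405611 305.08600878]
 [696.54298293 323.63719788]]
[[550.87263624 256.9571741 ]
 [650.83091321 311.36077061]
 [685.07359387 329.99485704]]
[[ 0.508  -0.1692  0.1112]
 [ 0.508  -0.1692  0.1112]
 [ 0.508  -0.1692  0.1112]
 [ 0.508  -0.1692  0.1112]
 [ 0.508  -0.1692  0.1112]]
```

```bash
python3 -m jog '[[10,[0.05,-0.02,-0.4],[0,0,0]],[10,[0.05,-0.02,-0.7],[0,0,0]],[10,[0.05,-0.02,-0.95],[0,0,0]],[10,[0.05,-0.02,-1.15],[0,0,0]],[10,[0.05,-0.02,-1.25],[0,0,0]],[10,[0.05,-0.02,-1.25],[0,0,0]],[10,[0.05,-0.02,-1.25],[0,0,0]]]' 8;  python3 - <<'E'
from h import *
from plant import *
c=camera("scene");np.savez("pics/scene10.npz",**c);crop(c,180,190,340,340,4,"c1.png")
s=get_state();print(s["ee_pos"],s["contact_force"],s["ft_torque"]);m=R.from_quat(s["tool_rot"]).as_matrix();print(m.round(3))
E
```

```text
time: 12.48
ee_pos: [0.5115, -0.1707, 0.0367]
tool_rot: [0.996, 0.088, 0.001, 0.0]
contact_force: [0.6, 0.4, -1.2]
finger_gap: 0.0174
[ 0.51153745 -0.17069102  0.03678098] [ 0.69692624 -0.49020579 -2.02525803] [-0.02671522  0.19137277  0.06314432]
[[ 0.984  0.175  0.003]
 [ 0.175 -0.984 -0.   ]
 [ 0.003  0.001 -1.   ]]
```

View pics/c1.png

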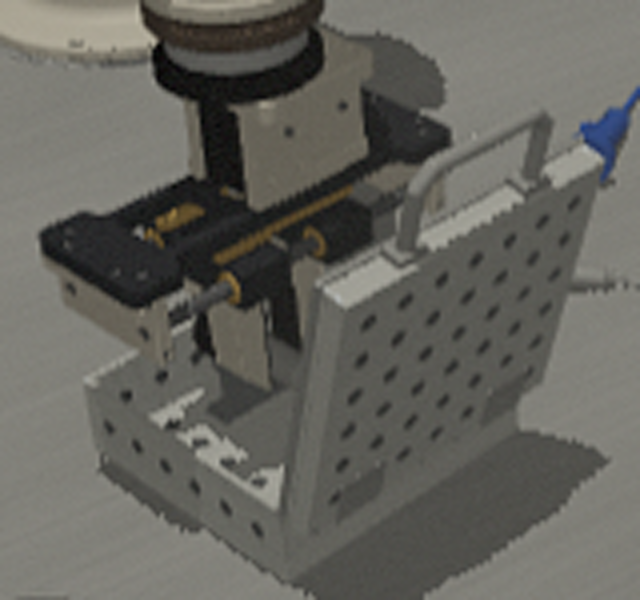

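```bash
python3 -m jog '[[10,[0,0,-0.05],[0,0,0]],[10,[0,0,-0.08],[0,0,0]],[10,[0,0,-0.08],[0,0,0]]]'; for i in 1; do python3 -c "
from plant import *
s=get_state();print(s['ee_pos'].round(4) if hasattr(s['ee_pos'],'round') else s['ee_pos'],s['contact_force'],s['ft_torque'])"; done;  python3 -m jog '[[10,[0,0,-0.03],[0,0,0]],[10,[0,0,-0.03],[0,0,0]]]'
```

```text
time: 12.9
ee_pos: [0.5114, -0.1706, 0.0318]
tool_rot: [0.996, 0.088, 0.001, 0.0]
contact_force: [0.6, -0.4, -0.4]
finger_gap: 0.0176
[ 0.5114 -0.1706  0.0318] [ 0.58326675 -0.40662267 -0.35880965] [-0.10255541  0.16709801 -0.03004555]
time: 13.15
ee_pos: [0.5112, -0.1706, 0.0299]
tool_rot: [0.996, 0.088, 0.001, 0.0]
contact_force: [0.7, 0.8, -1.6]
finger_gap: 0.0175
```

```bash
python3 -m jog '[[10,[0,0,-0.02],[0,0,0]],[10,[0,0,-0.03],[0,0,0]],[10,[0,0,-0.03],[0,0,0]]]'; python3 -c "
from plant import *
s=get_state();print(s['ee_pos'],s['contact_force'],s['ft_torque'])"; python3 -m jog '[[10,[0,0,-0.02],[0,0,0]],[10,[0,0,-0.02],[0,0,0]]]';python3 -c "
from plant import *
s=get_state();print(s['ee_pos'],s['contact_force'],s['ft_torque'])"
```

```text
time: 13.52
ee_pos: [0.5112, -0.1705, 0.028]
tool_rot: [0.996, 0.088, 0.001, 0.0]
contact_force: [0.2, -1.3, -1.5]
finger_gap: 0.0176
[ 0.51115549 -0.17053042  0.02798655] [ 0.19713266 -1.32886613 -1.52702464] [-0.02857851  0.15106413  0.00950003]
time: 13.78
ee_pos: [0.5113, -0.1707, 0.0269]
tool_rot: [0.996, 0.088, 0.001, 0.0]
contact_force: [-0.5, -0.4, 0.0]
finger_gap: 0.0177
[ 0.51133969 -0.17067889  0.0268962 ] [-0.46039956 -0.35650589  0.00182528] [-0.12562508  0.16281389 -0.02508726]
```

```bash
python3 -m jog '[[10,[0,0,-0.02],[0,0,0]],[10,[0,0,-0.02],[0,0,0]],[10,[0,0,-0.02],[0,0,0]]]'; python3 -c "
from plant import *
s=get_state();print(s['ee_pos'],s['contact_force'],s['ft_torque'])"
```

```text
time: 14.15
ee_pos: [0.5116, -0.1707, 0.0265]
tool_rot: [0.996, 0.088, 0.002, -0.0]
contact_force: [-1.5, -0.2, 6.1]
finger_gap: 0.0179
[ 0.5116019  -0.17066983  0.02646657] [-1.50413306 -0.21133331  6.13817099] [0.1068111  0.64581833 0.02769747]
```

```bash
python3 -m jog '[[10,[0,0,0.01],[0,0,0]],[10,[0,0,0.01],[0,0,0]],[22,[0,0,0.01],[0,0,0]],[30,[0,0,0.01],[0,0,0]],[30,[0,0,0.01],[0,0,0]],[40,[0,0,0.01],[0,0,0]],[40,[0,0,0.01],[0,0,0]]]' 3; python3 - <<'E'
from h import *
from plant import *
c=camera("scene");np.savez("pics/scene11.npz",**c);crop(c,180,190,340,340,4,"c2.png")
s=get_state();print(s["ee_pos"],s["contact_force"],s["ft_torque"])
E
```

```text
time: 15.02
ee_pos: [0.5116, -0.1707, 0.0271]
tool_rot: [0.996, 0.088, 0.001, -0.0]
contact_force: [0.2, -0.1, 1.1]
finger_gap: 0.0364
[ 0.5115551  -0.17068816  0.02704756] [ 0.27133253 -0.45688804  0.12052767] [-0.0371061   0.14977759 -0.02349904]
```

View pics/c2.png

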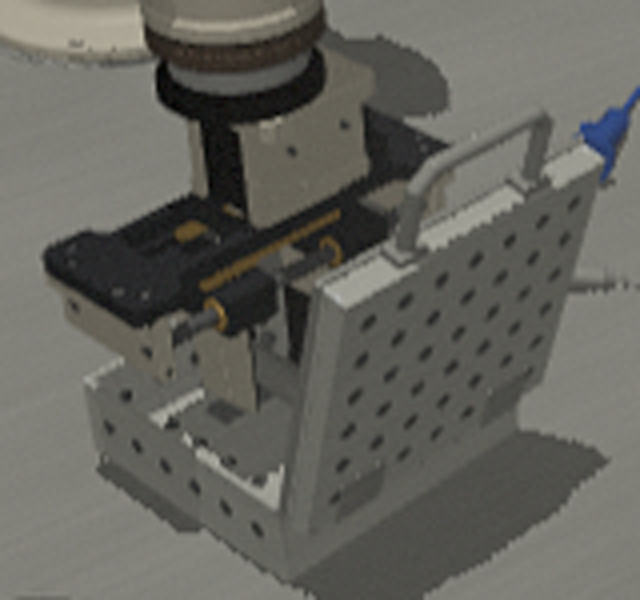

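```bash
python3 -m jog '[[40,[0,0,0.15],[0,0,0]],[40,[0,0,0.5],[0,0,0]],[45,[0,0,1.2],[0,0,0]],[50,[0,0,2.1],[0,0,0.5]],[50,[0,0.8,3],[0,0,1.8]],[50,[0,1.6,4],[0,0,3]],[50,[0,2.4,4.3],[0,0,4.3]],[50,[0,3.2,4.3],[0,0,5.6]],[50,[0,3.2,4.3],[0,0,6.9]],[50,[0,3.2,4.3],[0,0,8.2]]]'; python3 - <<'E'
from h import *
from plant import *
c=camera("scene");np.savez("pics/scene12.npz",**c);crop(c,180,190,340,340,4,"d1.png")
c=camera("top");np.savez("pics/top12.npz",**c);cv2.imwrite("pics/top12.png",c["image"][:,:,::-1]);crop(c,345,205,450,310,5.5,"d2.png")
s=get_state();print(s["ee_pos"],s["joints"])
E
```

```text
time: 16.32
ee_pos: [0.5114, 0.0222, 0.286]
tool_rot: [0.787, 0.617, 0.002, -0.0]
contact_force: [-0.1, -0.7, 0.7]
finger_gap: 0.0461
[0.51140035 0.02132999 0.28566228] [-0.26390025  0.16274819  0.19310724  1.84185513 -0.03725959  1.1384456
 -0.30588821]
```

View pics/d1.png

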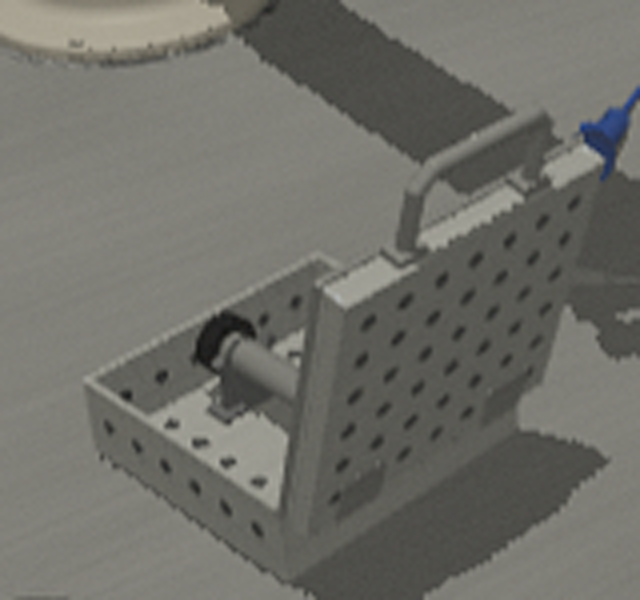

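View pics/d2.png

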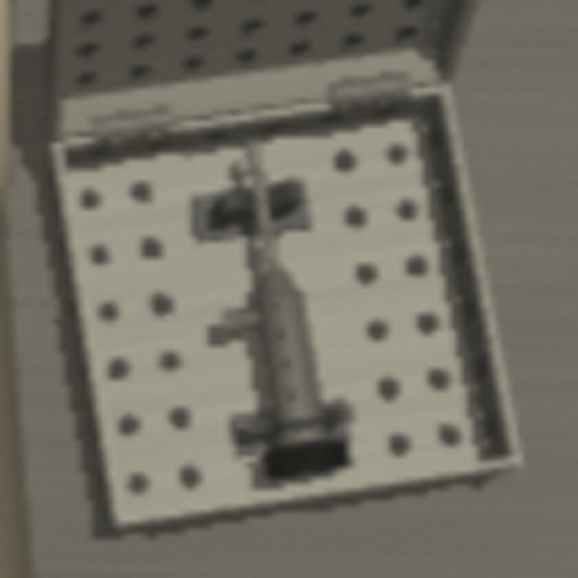

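```bash
python3 - <<'E'
from h import *
t=load("top12");s=load("scene12")
f=lambda P,o,k:(np.array(P,float)+.5)/k-.5+np.array(o)
C=onz(t,f([(54,147),(447,88),(521,463),(117,528)],[345,205],5.5),.046)
ctr=C.mean(0);ax=(C[0]+C[1]-C[2]-C[3]);y=np.arctan2(ax[1],ax[0]);u=np.array([np.cos(y),np.sin(y),0]);v=np.array([-u[1],u[0],0])
print(ctr,np.degrees(y))
P=onz(t,f([(252,152),(263,250),(277,285),(297,427),(305,458)],[345,205],5.5),.034)
print(np.c_[(P-ctr)@u,(P-ctr)@v].round(4))
# lid handle: ends of the bar
crop(t,350,150,450,215,7,"d3.png")
E
```

```text
[ 0.529026   -0.16854854  0.046     ] 10.198400508510787
[[ 0.0603 -0.0002]
 [ 0.0228  0.0023]
 [ 0.0091 -0.0006]
 [-0.0443  0.0015]
 [-0.056   0.0007]]
```

View pics/d3.png

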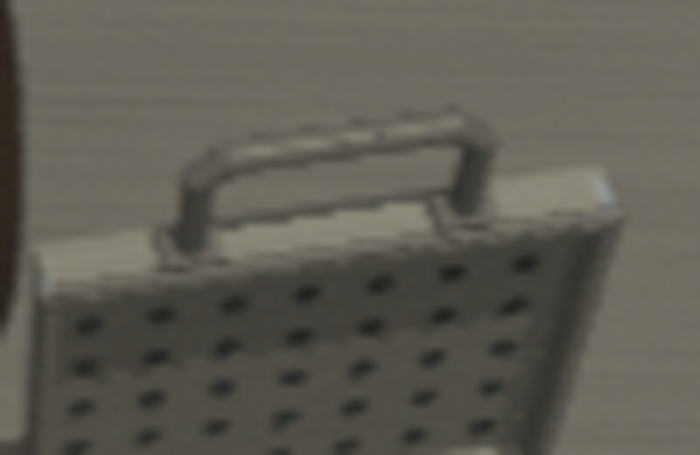

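```bash
python3 -m jog '[[45,[0.6,-0.6,0.1],[0,0,1.2]],[45,[1.2,-1.2,0.1],[0,0,2.4]],[45,[1.8,-1.9,0],[0,0,2.97]],[45,[2.3,-2.5,0],[0,0,2.97]],[45,[2.53,-2.74,0],[0,0,2.97]],[45,[2.53,-2.74,0],[0,0,2.97]],[45,[2.53,-2.74,0],[0,0,2.97]]]'; python3 - <<'E'
from h import *
from plant import *
t=load("top12")
B=onz(t,np.array([(242,157),(330,143),(425,130)])/7+[350,150],.222);print("bar top",B.round(4))
s0=load("scene12");B=onz(s0,np.array([(432,172),(488,141),(530,118)])/4+[180,190],.222);print("bar scene",B.round(4))
c=camera("scene");np.savez("pics/scene13.npz",**c);crop(c,180,150,340,300,4,"e1.png")
c=camera("top");np.savez("pics/top13.npz",**c);crop(c,340,120,460,240,5,"e2.png")
s=get_state();print(s["ee_pos"],s["tool_rot"],s["joints"])
E
```

```text
time: 17.3
ee_pos: [0.6627, -0.1421, 0.2856]
tool_rot: [0.646, 0.763, 0.001, -0.001]
contact_force: [-1.1, 0.6, 0.3]
finger_gap: 0.0412
bar top [[ 0.6547 -0.1208  0.222 ]
 [ 0.659  -0.1428  0.222 ]
 [ 0.6632 -0.1666  0.222 ]]
bar scene [[ 0.6703 -0.174   0.222 ]
 [ 0.6642 -0.1434  0.222 ]
 [ 0.6596 -0.1195  0.222 ]]
[ 0.66280548 -0.14157209  0.28599876] [ 0.64566165  0.76362097  0.00164093 -0.00116536] [ 0.01599335  0.47848508  0.22945759  1.42227638 -0.11462968  1.2541064
  0.42334904]
```

View pics/e1.png

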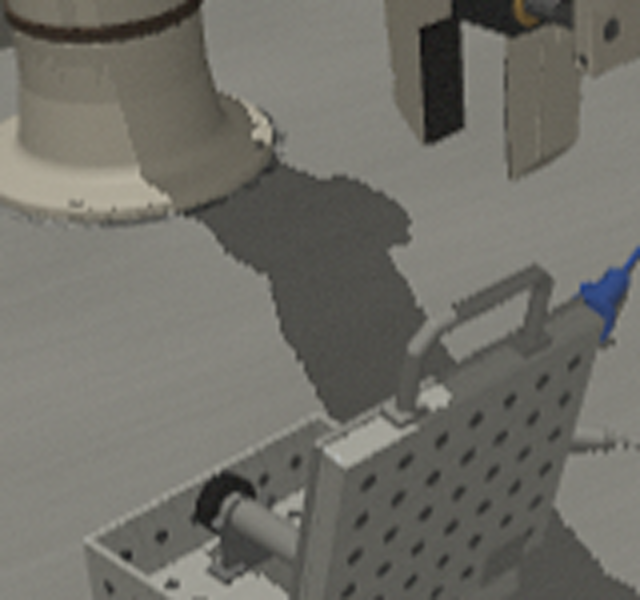

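View pics/e2.png

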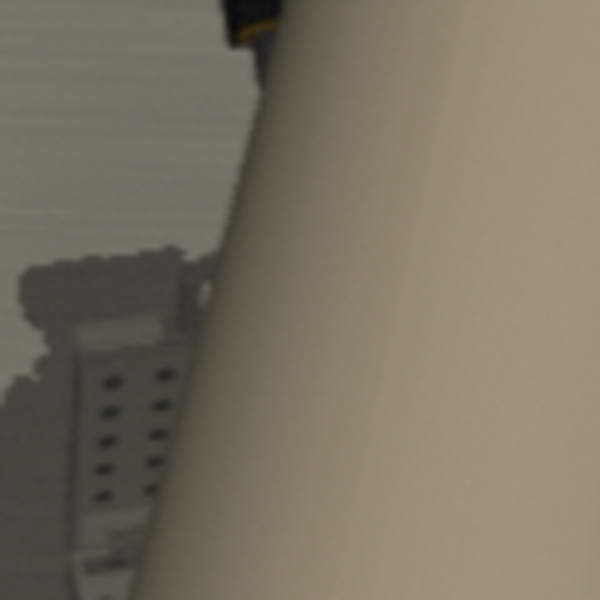

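```bash
python3 -m jog '[[45,[0,-0.02,-0.5],[0,0,0]],[45,[0,-0.02,-0.9],[0,0,0]],[45,[0,-0.02,-1.2],[0,0,0]],[45,[0,-0.02,-1.36],[0,0,0]],[45,[0,-0.02,-1.36],[0,0,0]],[5,[0,-0.02,-1.36],[0,0,0]],[5,[0,-0.02,-1.36],[0,0,0]],[5,[0,-0.02,-1.36],[0,0,0]],[5,[0,-0.02,-1.36],[0,0,0]],[5,[0,-0.02,-1.36],[0,0,0]]]' 15; python3 - <<'E'
from h import *
from plant import *
c=camera("scene");np.savez("pics/scene14.npz",**c);crop(c,180,150,340,300,4,"e3.png")
s=get_state();print(s["ee_pos"],s["contact_force"],s["finger_gap"])
p=np.array(s["ee_pos"]);hx=np.array([.533,-.166])+.072*np.array([.985,.173])
d=(p[:2]-hx)@[.985,.173];dz=p[2]+.019-.046;print("r",np.hypot(d,dz),"theta",np.pi-np.arctan2(dz,d)-.048)
th0=1.85;r=186.2
for th in np.r_[np.arange(1.8,-.01,-.15),0]:
    dx=r*(np.cos(th0+.048)-np.cos(th+.048));dz=r*(np.sin(th+.048)-np.sin(th0+.048))
    print(round(th,2),np.round(np.array([dx*.985,dx*.173,dz])/60,2))
E
```

```text
time: 18.65
ee_pos: [0.6614, -0.1432, 0.2046]
tool_rot: [0.646, 0.763, 0.001, -0.002]
contact_force: [-4.7, 0.7, 4.2]
finger_gap: 0.0073
[ 0.66140104 -0.14317339  0.20463612] [-5.44698366 -1.14790852  3.68849981] 0.007566309484380253
r 0.18699375246727248 theta 1.8404927567347835
1.8 [-0.15 -0.03  0.05]
1.65 [-0.59 -0.1   0.14]
1.5 [-1.05 -0.18  0.16]
1.35 [-1.51 -0.26  0.12]
1.2 [-1.95 -0.34  0.  ]
1.05 [-2.37 -0.42 -0.18]
0.9 [-2.77 -0.49 -0.42]
0.75 [-3.12 -0.55 -0.72]
0.6 [-3.42 -0.6  -1.07]
0.45 [-3.67 -0.64 -1.46]
0.3 [-3.86 -0.68 -1.88]
0.15 [-3.98 -0.7  -2.33]
0.0 [-4.04 -0.71 -2.79]
0.0 [-4.04 -0.71 -2.79]
```

View pics/e3.png

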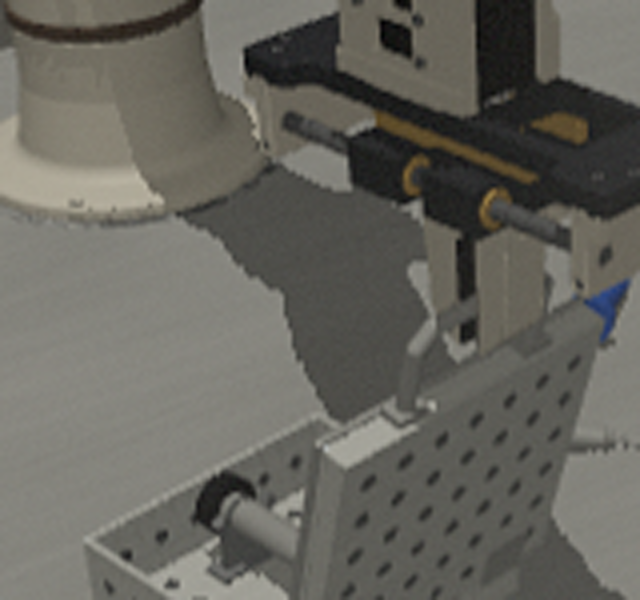

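```bash
python3 -m jog '[[5,[-0.15,-0.03,0.05],[0,0,0]],[5,[-0.37,-0.07,0.1],[0,0,0]],[5,[-0.59,-0.1,0.14],[0,0,0]],[5,[-1.05,-0.18,0.16],[0,0,0]],[5,[-1.51,-0.26,0.12],[0,0,0]],[5,[-1.95,-0.34,0],[0,0,0]],[5,[-2.37,-0.42,-0.18],[0,0,0]],[5,[-2.77,-0.49,-0.42],[0,0,0]],[5,[-3.12,-0.55,-0.72],[0,0,0]],[5,[-3.12,-0.55,-0.72],[0,0,0]]]'; python3 - <<'E'
from h import *
from plant import *
s=get_state();print(s["ee_pos"],s["contact_force"],s["finger_gap"])
p=np.array(s["ee_pos"]);hx=np.array([.533,-.166])+.072*np.array([.985,.173])
d=(p[:2]-hx)@[.985,.173];dz=p[2]+.019-.046;th0=np.pi-np.arctan2(dz,d)-.048;print("r",np.hypot(d,dz),"theta",th0)
r=187
for th in [.6,.45,.35,.25,.15,.08,.04,0]:
    dx=r*(np.cos(th0+.048)-np.cos(th+.048));dz=r*(np.sin(th+.048)-np.sin(th0+.048))
    print(round(th,2),np.round(np.array([dx*.985,dx*.173,dz])/60,2))
E
```

```text
time: 19.95
ee_pos: [0.4717, -0.1766, 0.1605]
tool_rot: [0.647, 0.763, 0.0, -0.003]
contact_force: [-0.1, -1.2, -0.5]
finger_gap: 0.0072
[ 0.47167527 -0.17661855  0.1604783 ] [-0.05367833 -1.22815104 -0.4996988 ] 0.00722581945717019
r 0.18931537953994923 theta 0.7345047870103847
0.6 [-0.27 -0.05 -0.32]
0.45 [-0.52 -0.09 -0.71]
0.35 [-0.65 -0.11 -0.99]
0.25 [-0.76 -0.13 -1.28]
0.15 [-0.83 -0.15 -1.58]
0.08 [-0.87 -0.15 -1.8 ]
0.04 [-0.88 -0.15 -1.92]
0 [-0.89 -0.16 -2.05]
```

```bash
python3 -m jog '[[5,[-0.26,-0.05,-0.32],[0,0,0]],[5,[-0.5,-0.09,-0.71],[0,0,0]],[5,[-0.64,-0.11,-0.99],[0,0,0]],[5,[-0.75,-0.13,-1.28],[0,0,0]],[5,[-0.82,-0.14,-1.55],[0,0,0]],[5,[-0.85,-0.15,-1.75],[0,0,0]],[5,[-0.86,-0.15,-1.9],[0,0,0]],[5,[-0.87,-0.15,-2.0],[0,0,0]],[5,[-0.87,-0.15,-2.05],[0,0,0]],[5,[-0.87,-0.15,-2.05],[0,0,0]]]'; python3 - <<'E'
from h import *
from plant import *
c=camera("scene");np.savez("pics/scene15.npz",**c);crop(c,180,190,340,340,4,"f1.png")
s=get_state();print(s["ee_pos"],s["contact_force"],s["finger_gap"])
E
```

```text
time: 21.2
ee_pos: [0.4191, -0.1858, 0.0381]
tool_rot: [0.647, 0.763, 0.0, -0.003]
contact_force: [-3.6, -0.5, 7.4]
finger_gap: 0.0072
[ 0.41910693 -0.18577522  0.03807824] [-3.97143256 -0.36490015  7.62602912] 0.007160812558911039
```

View pics/f1.png

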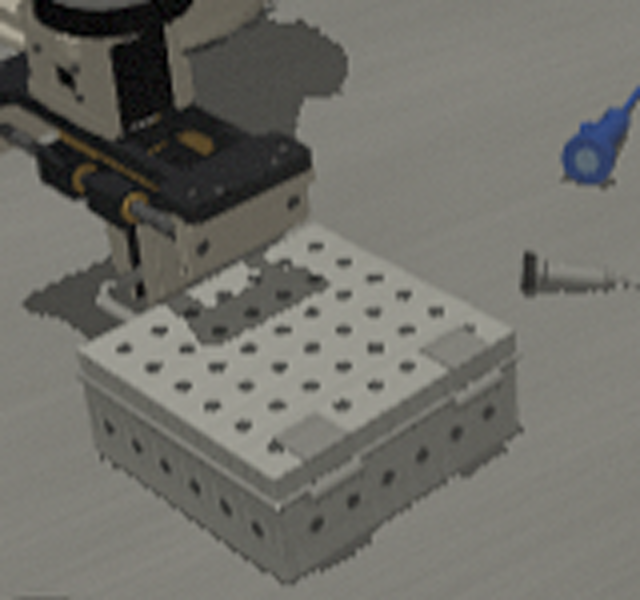

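```bash
python3 -m jog '[[5,[0,0,-0.03],[0,0,0]],[5,[0,0,-0.03],[0,0,0]],[20,[0,0,0],[0,0,0]],[28,[0,0,0],[0,0,0]],[28,[0,0,0],[0,0,0]],[28,[0,0,0.2],[0,0,0]],[28,[0,0,0.7],[0,0,0]],[28,[0,0,1.5],[0,0,0]],[28,[0,0.8,2.4],[0,0,0]],[28,[0,1.6,3],[0,0,0]]]'; python3 -m jog '[[40,[0,1,0],[0,0,0]],[40,[0,2,0],[0,0,0]],[40,[0,2.5,0],[0,0,0]],[40,[0,2.5,0],[0,0,0]],[40,[0,2.5,0],[0,0,0]]]'; python3 - <<'E'
from h import *
from plant import *
c=camera("scene");np.savez("pics/scene16.npz",**c);cv2.imwrite("pics/scene16.png",c["image"][:,:,::-1]);crop(c,180,220,340,340,4.8,"g1.png")
c=camera("top");np.savez("pics/top16.npz",**c);cv2.imwrite("pics/top16.png",c["image"][:,:,::-1])
a=load("scene0")["image"][220:340,190:320].astype(int);b=load("scene16")["image"][220:340,190:320].astype(int)
print(np.abs(a-b).mean(),get_state()["contact_force"])
E
```

```text
time: 22.5
ee_pos: [0.4195, -0.0953, 0.2163]
tool_rot: [0.648, 0.762, 0.001, -0.002]
contact_force: [1.1, 0.9, -1.1]
finger_gap: 0.026
time: 23.12
ee_pos: [0.4194, 0.0539, 0.2166]
tool_rot: [0.648, 0.762, 0.001, -0.002]
contact_force: [-0.0, 0.2, 0.5]
finger_gap: 0.0367
3.5998931623931623 [-0.18665762  0.20825252 -0.32978494]
```

View pics/g1.png

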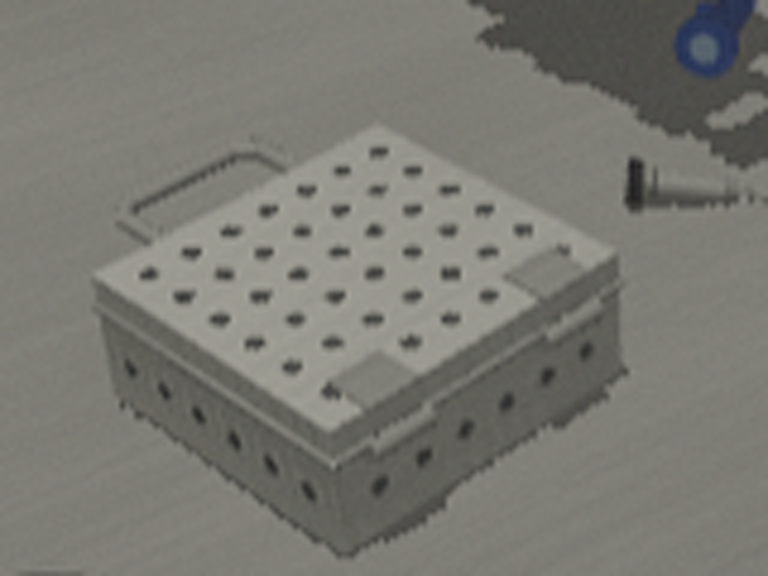

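View pics/top16.png

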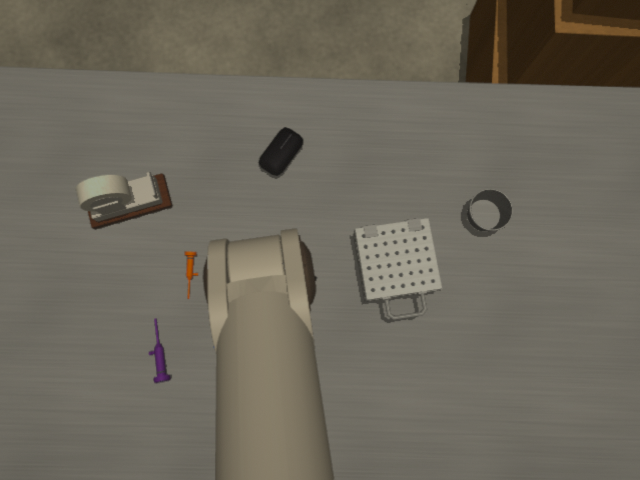

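```bash
python3 - <<'E'
from h import *
a=[cv2.cvtColor(load(n)["image"],cv2.COLOR_RGB2GRAY).astype(np.float32)[235:290,200:300] for n in("scene0","scene16")]
print(cv2.phaseCorrelate(*a))
from plant import *
print(close_job())
E
```

```text
((-0.006296913779742397, -0.020876845484448125), 0.9290852087338766)
the job is handed in; nothing more can be done
None
```

The telescope is in its tray with the lid closed, and I've handed the job in. The clock showed 23 s of the 72 s allowed; handing in reports no verdict.

**What I did:** I pinched the lid handle and swung the lid back to its stop. Then I picked up the larger grey telescope across its body and lowered it into the two V holders. Last, I let go and brought the lid down by its handle until it closed.

**Laying it down:** about 6 N showed on the wrist when the telescope touched the holders, well under the 35 N limit.

**Position in the holders:** before I closed the lid, the top camera put the telescope's axis within about 2.5 mm of the tray's centre line. The tip pointed to the hinge, about 60 mm ahead of the tray's centre. I took the height from the contact force and the pictures, not from a direct measurement, and I could not see the telescope once the lid was closed.

**Lid:** it matches its starting closed picture to within 0.03 pixel.

**Other things on the bench:** in the last top view the tape stand, mouse and cup look unmoved. I compared them by eye only. The gripper is clear of everything.

**Disagreement:** the two cameras differed by about 4 mm on where the tray was. I trusted the scene camera because it matched the robot's own position, though the handle grip put the tray's x about 2 mm lower; this caused no trouble.

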